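Open the push-and-turn filler cap of the water tank

TASK

The water tank of the heated pie cabinet is due for refilling: open its locked filler cap and stand the cap upright, grip up, in the shallow tray. The cap is sprung and caught: press it down until you feel the buffer at the bottom, without forcing it, keep it down while you turn it anticlockwise (seen from above) until it is free to come out, then lift it straight out. Leave the pie, the cookie plate and the jug where they are.

Things in the scene. Friction and masses are not known exactly. Their poses are not given: they have to be found in the camera images.
- tank: Stainless water tank, a box 140 (x) x 180 (y) x 100 mm high that cannot shift, with a round filler neck 68 mm across in the middle of its top. Origin: centre of its underside, on the neck's axis; z up. Pressing or wrenching the cap against the tank with more than 30 N damages it.
- rim (a point): Centre of the neck's upper rim, 145 mm above the counter, axes as the tank's. Locked, the cap's lugs point along the tank's x, under two lips. Turned 70 degrees anticlockwise from above (64 to 76 will do; a hard stop is at about 80), they face two gaps: there the spring lifts the cap to 5 mm above its locked height and it lifts out. Past 45 degrees it cannot catch again.
- neck_inside (a point): On the neck's axis, 30 mm below the rim, inside. A catch blocks the turn (beyond about 4 degrees) until the cap is pressed down 3 to 13 mm below its locked height: different each time, not visible. A stiff buffer (12 N per mm) is met 1.5 mm deeper than the catch. The spring pushes up with 8 N when locked, 0.5 N more per mm: the force climbs slowly, then steeply from the buffer on.
- cap_mid (a point): Centre of the cap, half-way up its 64 mm, on its axis; z up the axis, x along grip bar and lugs. Round grey disc 64 mm across, 6 mm thick, upper face 6 mm above this point; steel shank 34 mm across down to the foot 32 mm below it, two lugs at the foot (54 mm over both, 8 wide, 6 high). Mass about 150 g. Locked, this point, level with the disc's underside, is 19.5 mm above the rim.
- cap_grip (a point): Centre of the cap's black grip bar, 58 (along its x) x 14 (y) x 26 mm high, standing on the disc; 19 mm above cap_mid, so the bar's top is 13 mm above this point and the disc's upper face 13 mm below it. Pinch it across its 14 mm; fingertips may bear on the disc to press.
- tray_in (a point): Centre of the inner floor (4 mm above the counter) of the shallow square aluminium tray, 130 x 130 x 16 mm high with 4 mm walls, that cannot shift; z up.
- pie: Bystander: small pie in a tin, 160 mm across, 32 mm high; origin at the centre of its underside.
- cookie_plate: Bystander: paper plate of cookies, 164 mm across, 30 mm high; origin at the centre of its underside.
- jug: Bystander: steel jug, 96 mm across, 120 mm high, handle at its +y; origin at the centre of its underside.
Things that resemble listed ones, but are neither listed nor needed, are in the scene too. Of the things like the part that bears cap_mid, leave any that is turquoise; of the rest the larger one is meant.

How it is judged:
By the outcome, as a careful person would: the job done as asked, in the order asked, and still so for the second after the job is handed in, with the robot touching nothing.
It also fails if it takes over 67 s, if anything falls off the work surface, if the arm or the gripper's body presses on something with over 40 N, if the wrist force passes 120 N, or if a joint passes its speed limit or range.

ROBOT

A 6-joint arm with a two-finger parallel gripper is mounted at the origin on the work surface. World frame = base frame: x ahead of the robot, y to its left, z up, the work surface at z = 0. Lengths are in m, angles in degrees, forces in N, time in s.
With the tool pointing down it reaches from about 0.35 to 0.875 m from the base axis. Payload 4.2 kg.
Tool frame: the origin (TCP) lies between the finger pads; the fingertips stand 14 mm ahead of it and the grasp point (between the pads) lies 5 mm behind it (r.tcp_to_tips is the distance from the TCP to the fingertips, in m); y points along the fingers, x is the direction in which the jaws open and shut, and the axes are right-handed (so a half turn about y gives the same grasp; the last joint's range is limited). The gripper opens to 87 mm and grips with 3 to 60 N. Pads are 19 mm wide; open, the fingers measure 117 mm over their backs; the gripper's body (75 mm by 190 mm) begins 51 mm behind the grasp point.
Start: joints at [-60.756, 22.042, 0.453, 0, -68.411, -14.817], TCP at [0.156, -0.605, 0.237] pointing down, gripper open.
Joint ranges: [-179.83, 179.83], [-69.29, 118.12], [-61.27, 80.66], [-181.25, 117.63], [-171.15, -9.14], [-177.46, 177.46]. Speed limits (degrees/s): [159.86, 159.86, 180, 180, 180, 180].

INTERFACE

Orientations are given as a 3x3 rotation matrix whose columns are the frame's x, y, z axes.
In Python, from station import sense, optics, ticket, r gives the robot as it stands.
- The arm moves only by the tool carry_out, never from a script. Its argument "steps" is a list that holds one entry, the list of rows, each a list of 6 numbers: the shift along the world's x, y, z in cm, then the turn, a rotation vector about the world's x, y, z in rad. A call has 1 to 20 rows; each row is the pose to reach, as a shift and turn from the pose commanded when the call began; what a row does not reach only later rows make up. A row lasts 1/8 s, in which the tool goes at most 62.5 mm and 10.7 degrees, less where a joint would pass 70% of its speed; a pose out of reach is approached as far as the arm can. A call with a gripper value outside its range is refused whole. "fingers" is the closure in counts, from 0 (fully open) to 255 (shut), set as the call begins (left out, the last holds). The fingers move at their own pace and stop on an object; the grip force is fixed at half the most. Time passes only in rows, so rows that repeat a pose let the fingers close. It gives the time, the measured TCP pose, the force and the opening at its end, in the units of the state.
- sense(): the state, without advancing time (a new reading comes with each control period).
- optics.capture(name): name is "side" or "top" or "wrist"; returns a dict with "image" (420x560x3 uint8, red, green, blue), "fov_y" (degrees; the focal length in pixels is half the picture's height over the tangent of half this angle, whatever the lens; pixels are square), "cx", "cy" (the principal point, pixels), "k1" (the pictures are not rectified: a ray, as slopes to the right and down, at radius r is drawn at 1 + k1 r^2 times it, then the intrinsics apply), "rvec" (rotation vector, rad) and "tvec" (3), from world to camera coordinates, as OpenCV has them. Camera axes: x right, y down, z forward; pixel columns grow to the right and rows downward; lengths in m; the calibration is good to about 2 mm. A picture is of the moment at which its call begins. There is no depth.
- ticket.finish_job(): hands the job in, once; it reports no verdict.
The state is a dict: "time_s": time; "joints": joint angles; "joint_velocities": joint speeds; "effort": joint torques, N m; "tcp_pos": TCP position; "ee_rot": TCP orientation; "wrist_force": force on the tool from outside, world axes, zero at the start; "moment": the same for the moment, N m; "gripper_width": opening from 0.0 (shut) to 1.0 (fully open).
Only numpy, scipy, OpenCV 4.12 (cv2) and the standard library are available. Lean on these libraries where they do the work, as an engineer would, in place of code of your own. Each camera call takes 0.05 s, during which the arm holds its last target.

## Working session

There is one attempt and no reset: what is moved stays moved. The work goes in short steps, Python scripts to look and compute and a tool call to move; the robot and the scene stay as the last step left them, time stands still between calls to the robot, and variables do not carry over. Pictures are saved under pics/ and viewed, and the job is handed in when it is done.

Besides the shell and the picture viewer there is one more tool, called after "Emit:" as name(argument=value, ...) on one line, values as JSON. carry_out: Moves the arm, as the interface text tells. Its arguments: {"type":"object","properties":{"steps":{"type":"array","items":{"type":"array","items":{"type":"array","items":{"type":"number"}}}},"fingers":{"type":"number"}},"required":["steps"]}

```bash
ls; mkdir -p pics; cat > h.py <<'E'
import numpy as np, cv2
from station import sense, optics, ticket, r
def cap(name,fn):
    c=optics.capture(name); cv2.imwrite('pics/'+fn+'.png',c['image'][:,:,::-1])
    np.save('pics/'+fn+'.npy',c,allow_pickle=True); return c
def load(fn): return np.load('pics/'+fn+'.npy',allow_pickle=True).item()
def K(c):
    f=210/np.tan(np.radians(c['fov_y'])/2)
    return np.array([[f,0,c['cx']],[0,f,c['cy']],[0,0,1]])
def ray(c,uv):
    p=(np.array(uv,float).reshape(-1,2)-[c['cx'],c['cy']])/K(c)[0,0]
    q=p.copy()
    for _ in range(30): q=p/(1+c['k1']*(q**2).sum(1,keepdims=True))
    R=cv2.Rodrigues(np.array(c['rvec'],float))[0]; t=np.array(c['tvec'],float).ravel()
    d=np.c_[q,np.ones(len(q))]@R
    return -R.T@t, d/np.linalg.norm(d,axis=1,keepdims=True)
def onz(c,uv,z):
    o,d=ray(c,uv); return o+d*((z-o[2])/d[:,2:3])
def tri(obs):
    A=np.zeros((3,3));b=np.zeros(3);L=[]
    for c,uv in obs:
        o,d=ray(c,uv);d=d[0];P=np.eye(3)-np.outer(d,d);A+=P;b+=P@o;L.append((o,P))
    x=np.linalg.solve(A,b); return x,[np.linalg.norm(P@(x-o))*1000 for o,P in L]
def proj(c,X):
    R=cv2.Rodrigues(np.array(c['rvec'],float))[0]; q=np.array(X,float).reshape(-1,3)@R.T+np.array(c['tvec'],float).ravel()
    q=q[:,:2]/q[:,2:]; q=q*(1+c['k1']*(q**2).sum(1,keepdims=True))
    return q*K(c)[0,0]+[c['cx'],c['cy']]
E
python3 - <<'E'
from h import *
for n in ['side','top','wrist']:
    c=cap(n,n+'0'); print(n,c['fov_y'],c['cx'],c['cy'],c['k1'],ray(c,[[280,210]]))
s=sense();print(s)
E
```

```text
pics
side 54.18669970972279 280.56614441236724 205.9368642337994 -0.12451398267307208 (array([0.53459529, 0.94322987, 0.9349478 ]), array([[ 0.03667447, -0.75171138, -0.6584717 ]]))
top 56.915547799224804 284.2549759402756 207.6525699062608 -0.11105020842542247 (array([ 0.44118164, -0.00989277,  1.14032843]), array([[ 0.12783322,  0.03655681, -0.99112172]]))
wrist 70.18158761069895 280.17564315164606 206.9351727337268 -0.059637546818376026 (array([ 0.08566124, -0.62417455,  0.38333387]), array([[ 0.26395153,  0.06801773, -0.9621347 ]]))
{'time_s': 0.15, 'joints': array([-6.07565878e+01,  2.20801417e+01,  3.99448750e-01, -1.93240049e-02,
       -6.84123654e+01, -1.48170594e+01]), 'joint_velocities': array([-0.02663446, -0.14628562,  0.19140126,  0.14661578, -0.00717791,
       -0.11338049]), 'effort': array([ 8.07082160e-04, -3.91052520e+01,  1.87587351e+01,  4.22230169e+00,
        1.23943010e-02, -1.38177638e-04]), 'tcp_pos': array([ 0.15562168, -0.60487954,  0.23573086]), 'ee_rot': array([[-2.49014500e-01, -5.19792282e-04, -9.68499617e-01],
       [ 9.68498351e-01,  1.57036483e-03, -2.49015017e-01],
       [ 1.65033382e-03, -9.99998632e-01,  1.12374354e-04]]), 'wrist_force': array([-0.76539343, -0.3830663 ,  0.4675224 ]), 'moment': array([-0.0771652 , -0.07097927,  0.00636314]), 'gripper_width': 0.9996936710910788}
```

View pics/side0.png

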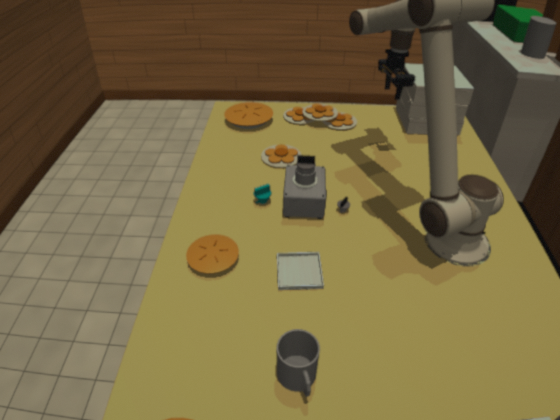

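View pics/top0.png

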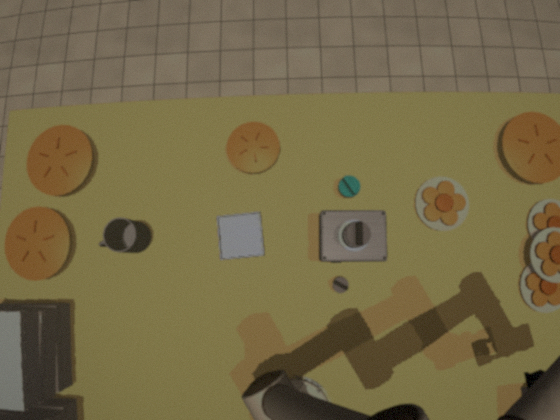

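View pics/wrist0.png

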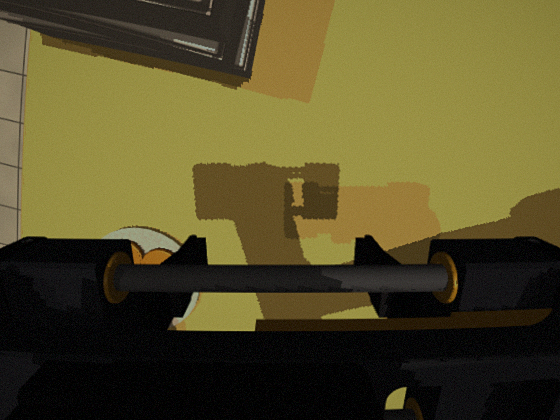

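```bash
python3 - <<'E'
from h import *
a=load('side0')['image'][:,:,::-1];b=load('top0')['image'][:,:,::-1]
A=cv2.resize(a[140:300,240:360],None,fx=3.2,fy=3.2,interpolation=cv2.INTER_CUBIC)
B=cv2.resize(b[160:300,310:400],None,fx=4,fy=4,interpolation=cv2.INTER_CUBIC)
h=600;o=np.zeros((h,800,3),np.uint8);o[:A.shape[0],:A.shape[1]]=A;o[:B.shape[0],420:420+B.shape[1]]=B
cv2.imwrite('pics/zoom0.png',o)
c=load('top0')
print(onz(c,[[355,236],[358,233]],0.15),onz(c,[[242,236]],0.004))
E
```

```text
[[ 0.49724989 -0.16352624  0.15      ]
 [ 0.50471275 -0.17153689  0.15      ]] [[0.5132906  0.14556791 0.004     ]]
```

View pics/zoom0.png

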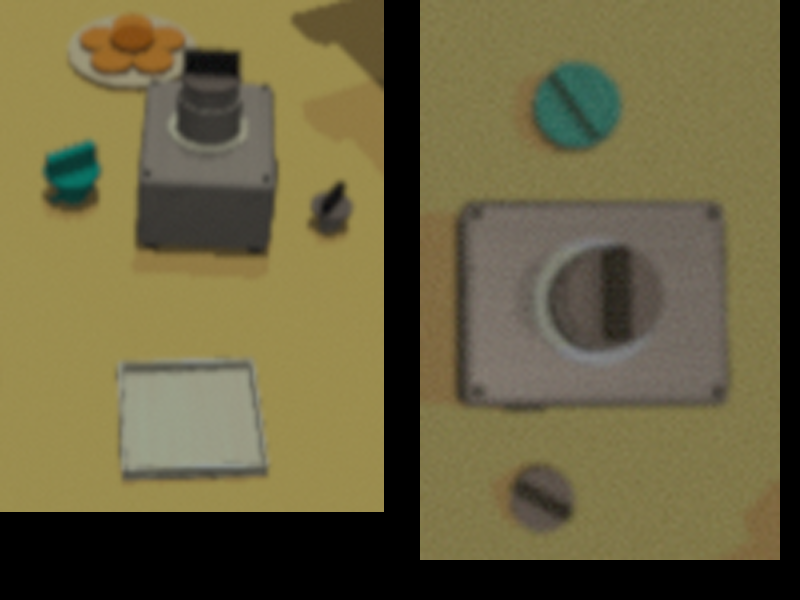

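Emit:
carry_out(steps=[[[4,4.4,1,0,0,-0.025],[8,8.8,3,0,0,-0.05],[12,13.2,5,0,0,-0.075],[16,17.6,7,0,0,-0.1],[20,22,9,0,0,-0.125],[24,26.4,9.5,0,0,-0.15],[28,30.8,9.5,0,0,-0.175],[32,35.2,9.5,0,0,-0.2],[36,39.6,9.5,0,0,-0.225],[39,42,9.5,0,0,-0.245],[41.4,44,9.5,0,0,-0.25],[41.4,44,9.5,0,0,-0.25],[41.4,44,9.5,0,0,-0.25],[41.4,44,9.5,0,0,-0.25]]])

```text
time_s: 1.9
tcp_pos: [0.5691, -0.1659, 0.3318]
ee_rot: [[-0.001, 0.0, -1.0], [1.0, -0.0, -0.001], [-0.0, -1.0, -0.0]]
wrist_force: [-0.5, -0.1, 0.3]
gripper_width: 1.003
```

```bash
python3 - <<'E'
from h import *
c=cap('wrist','w1');print(ray(c,[[280,210]]));s=sense();print(s['time_s'],s['tcp_pos'],s['ee_rot'],s['joints'],s['wrist_force'])
E
```

```text
(array([ 0.49673557, -0.16716178,  0.47953639]), array([[ 0.27318352, -0.00169472, -0.96196044]]))
1.95 [ 0.56906514 -0.16595532  0.33189653] [[-7.07542492e-04  3.29808934e-04 -9.99999695e-01]
 [ 9.99999749e-01 -1.99730827e-05 -7.07549118e-04]
 [-2.02064327e-05 -9.99999945e-01 -3.29794720e-04]] [-6.18297997e-01  1.60732498e+01  5.26994511e+00  9.57418604e-04
 -7.91777874e+01 -8.93413422e+01] [-0.39596112  0.36842143 -0.16731426]
```

View pics/w1.png

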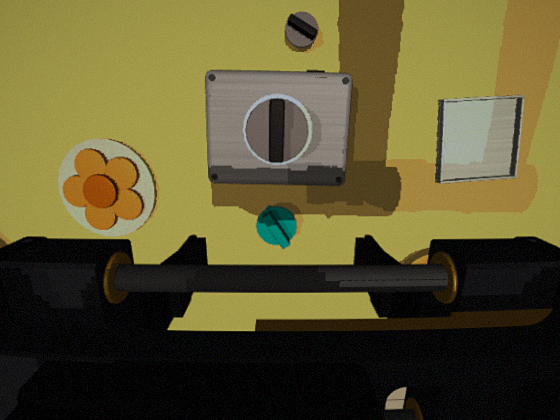

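```bash
python3 - <<'E'
from h import *
c=load('w1');g=cv2.cvtColor(c['image'],cv2.COLOR_RGB2GRAY)
def bar(g,roi,th=45):
    x0,y0,x1,y1=roi;m=np.zeros_like(g);m[y0:y1,x0:x1]=(g[y0:y1,x0:x1]<th)*255
    cs,_=cv2.findContours(m,cv2.RETR_EXTERNAL,cv2.CHAIN_APPROX_NONE);k=max(cs,key=cv2.contourArea)
    return k
k=bar(g,(255,92,300,170)); R=cv2.minAreaRect(k);print(R, cv2.boundingRect(k))
bp=cv2.boxPoints(R)
for z in (.18,.19,.1965,.2): 
    P=onz(c,bp,z);e=np.linalg.norm(P-np.roll(P,1,0),axis=1);print(z,P.mean(0),e)
P=onz(c,bp,.1965);i=np.argmax(np.linalg.norm(P-np.roll(P,1,0),axis=1));v=P[i]-P[i-1];print('bar yaw',np.degrees(np.arctan2(v[1],v[0])))
# side view top edge
t=load('top0');gt=cv2.cvtColor(t['image'],cv2.COLOR_RGB2GRAY)
kt=bar(gt,(345,215,372,250),60);Rt=cv2.minAreaRect(kt);print(Rt)
s=load('side0');gs=cv2.cvtColor(s['image'],cv2.COLOR_RGB2GRAY)
ks=bar(gs,(290,150,322,172),45);print(cv2.minAreaRect(ks),cv2.boundingRect(ks))
print(gs[150:172:1,306]); print(gs[157,290:322])
print('tri',tri([(c,R[0]),(t,Rt[0])]))
print(proj(s,onz(c,[R[0]],.1965)),proj(t,onz(c,[R[0]],.1965)))
# tank top corners clicks
# rim neck circle
hsv=cv2.cvtColor(c['image'],cv2.COLOR_RGB2HSV)
E
python3 - <<'E'
import cv2
a=cv2.imread('pics/w1.png')[60:195,200:360];cv2.imwrite('pics/w1z.png',cv2.resize(a,None,fx=4.4,fy=4.4,interpolation=cv2.INTER_CUBIC))
E
```

```text
((276.5, 130.0), (62.0, 15.0), 90.0) (269, 99, 16, 63)
0.18 [ 0.5014461  -0.17126296  0.18      ] [0.05903682 0.01428801 0.05902574 0.01497634]
0.19 [ 0.50128884 -0.17112604  0.19      ] [0.05706588 0.013811   0.05705517 0.01447636]
0.1965 [ 0.50118662 -0.17103705  0.1965    ] [0.05578477 0.01350095 0.0557743  0.01415137]
0.2 [ 0.50113158 -0.17098913  0.2       ] [0.05509494 0.013334   0.0550846  0.01397637]
bar yaw 179.62381622083203
((358.5, 233.0), (22.0, 7.0), 90.0)
((305.5286865234375, 159.68441772460938), (15.481611251831055, 6.699644565582275), 5.194429397583008) (298, 156, 16, 8)
[137 137 138 135 122  91  48  18  16  13  15  16  25  44  64  76  81  77
  65  52  51  54]
[112 112 110 111 124 136 131  83  38  22  22  22  23  19  24  23  18  23
  22  24  21  22  26  28  62 106 131 138 138 139 138 137]
tri (array([ 0.5024107 , -0.17101737,  0.16375575]), [np.float64(1.4618733728907511), np.float64(1.4618733728908067)])
[[307.24306726 155.54588917]] [[360.91883909 233.39618836]]
```

View pics/w1z.png

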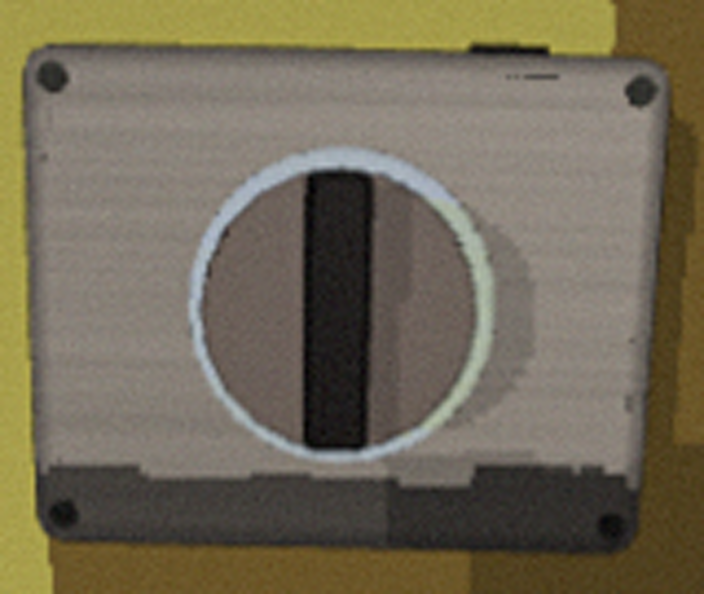

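Emit:
carry_out(steps=[[[-3.4,-0.3,0,0,0,-0.01],[-6.8,-0.5,0,0,0,-0.02],[-6.8,-0.5,0,0,0,-0.02],[-6.8,-0.5,0,0,0,-0.02]]])

```text
time_s: 2.45
tcp_pos: [0.5018, -0.1706, 0.3321]
ee_rot: [[0.019, 0.001, -1.0], [1.0, -0.0, 0.019], [-0.0, -1.0, -0.001]]
wrist_force: [0.0, 0.3, -0.6]
gripper_width: 0.997
```

```bash
python3 - <<'E'
from h import *
c=cap('wrist','w2');s=sense();print(s['time_s'],s['tcp_pos'],s['wrist_force'],s['moment'])
a=cv2.imread('pics/w2.png');cv2.imwrite('pics/w2z.png',cv2.resize(a[130:270,190:370],None,fx=4.2,fy=4.2,interpolation=cv2.INTER_CUBIC))
E
```

```text
2.5 [ 0.50205528 -0.17051691  0.33171865] [-0.51382628 -0.21582504 -0.44101255] [ 0.0383627  -0.04402459 -0.01004592]
```

View pics/w2z.png

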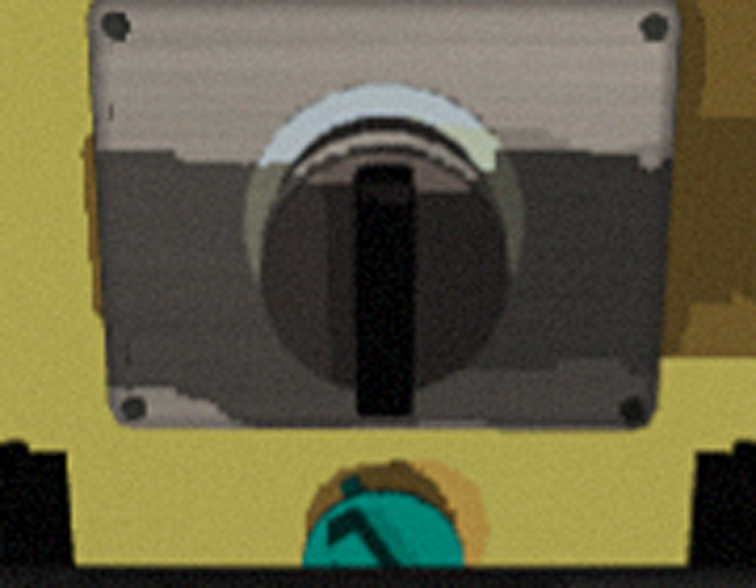

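View pics/w2.png

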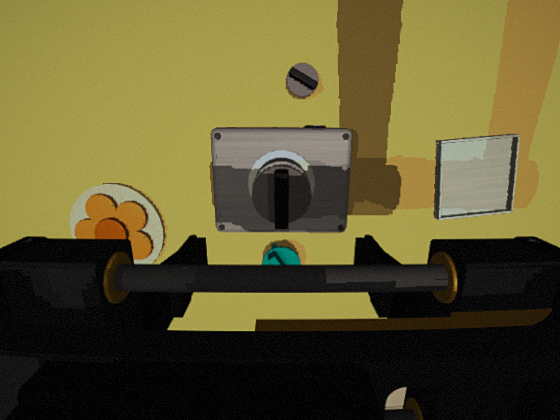

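```bash
python3 - <<'E'
from h import *
a=load('w1');b=load('w2')
A=lambda p:np.array(p)/4.4+[200,60]-.4
B=lambda p:np.array(p)/4.2+[190,130]-.4
print('far end',tri([(a,A((334,450))),(b,B((385,416)))]))
S=[tri([(a,A(p)),(b,B(q))]) for p,q in zip([(52,76),(640,91),(610,523),(63,513)],[(115,25),(655,27),(632,408),(133,407)])]
for s in S: print(s)
m=np.mean([s[0] for s in S],0);print('tank',m)
P=[s[0] for s in S]
for i,j in((0,1),(3,2),(0,3),(1,2)): v=P[j]-P[i];print(np.linalg.norm(v),np.degrees(np.arctan2(v[1],v[0])))
for c,f in((a,A),(b,B)): pass
print('bar ends w1 on .1965',onz(a,[A((339,170)),A((334,450))],.1965))
print('bar far end w2',onz(b,[B((385,416))],.1965))
# tray from w1,w2 : mask
for c,(x0,y0,x1,y1) in ((a,(425,85,540,195)),(b,(425,125,540,230))):
    im=c['image'].astype(int);m=((im[:,:,2]>im[:,:,0]*.8)).astype(np.uint8)*255;mm=np.zeros_like(m);mm[y0:y1,x0:x1]=m[y0:y1,x0:x1]
    k=max(cv2.findContours(mm,0,1)[0],key=cv2.contourArea);q=cv2.approxPolyDP(k,6,True)[:,0];M=cv2.moments(k);print(q.tolist(),cv2.contourArea(k))
    for z in(.004,.016):
        Q=onz(c,q,z);print(z,Q[:,:2].tolist(),Q.mean(0))
E
```

```text
far end (array([ 0.53005819, -0.17182189,  0.19506585]), [np.float64(0.19597723380154627), np.float64(0.19597723380156806)])
(array([ 0.4399564 , -0.24962461,  0.10154817]), [np.float64(0.0008763869201591814), np.float64(0.0008763869202281686)])
(array([ 0.44335484, -0.09030445,  0.10023914]), [np.float64(0.1998579320049017), np.float64(0.19985793200488375)])
(array([ 0.56196352, -0.09320386,  0.10124239]), [np.float64(0.06325167826053898), np.float64(0.06325167826051582)])
(array([ 0.55977349, -0.25302925,  0.09882491]), [np.float64(0.08648987585685239), np.float64(0.0864898758568595)])
tank [ 0.50126206 -0.17154054  0.10046365]
0.15936177743105237 88.778014675735
0.15985867281346547 89.21494879562081
0.11989639239483162 -1.6276379514153196
0.11864835215779516 -1.400325333601377
bar ends w1 on .1965 [[ 0.47264251 -0.17088466  0.1965    ]
 [ 0.52990137 -0.17199312  0.1965    ]]
bar far end w2 [[ 0.52953812 -0.17162033  0.1965    ]]
[[523, 95], [439, 101], [436, 181], [515, 177]] 6651.5
0.004 [[0.4433760880402361, 0.2131130966979095], [0.4569738507082327, 0.0762363717025078], [0.5818531711331735, 0.08727886820232295], [0.5737193461813148, 0.22408375495525218]] [0.51398061 0.15017802 0.004     ]
0.016 [[0.4447225965390493, 0.20351698882959823], [0.45797722426410625, 0.07009430170555958], [0.5797052572651821, 0.08085814454014387], [0.5717766866355882, 0.2142108062354673]] [0.51354544 0.14217006 0.016     ]
[[519, 135], [437, 141], [435, 217], [512, 211]] 6135.0
0.004 [[0.44584718639071225, 0.21418700223355489], [0.4556222677552501, 0.07682634219756765], [0.5818596771086026, 0.08812237149539812], [0.5737826702915353, 0.2252632690937563]] [0.51427795 0.15109975 0.004     ]
0.016 [[0.44542877143147475, 0.2044850293293041], [0.454957291497783, 0.07058907934545194], [0.5780105575816763, 0.08160018378745285], [0.5701372807605404, 0.2152819145010322]] [0.51213348 0.14298905 0.016     ]
```

Emit:
carry_out(steps=[[[-0.1,-0.1,-4,0,0,0],[-0.1,-0.1,-8,0,0,0],[-0.1,-0.1,-11,0,0,0],[-0.1,-0.1,-13,0,0,0],[-0.1,-0.1,-13.8,0,0,0],[-0.1,-0.1,-14.3,0,0,0],[-0.1,-0.1,-14.6,0,0,0],[-0.1,-0.1,-14.6,0,0,0],[-0.1,-0.1,-14.6,0,0,0]]], fingers=138)

```text
time_s: 3.62
tcp_pos: [0.501, -0.1713, 0.1861]
ee_rot: [[0.018, 0.001, -1.0], [1.0, -0.0, 0.018], [-0.0, -1.0, -0.001]]
wrist_force: [0.5, 0.2, 0.2]
gripper_width: 0.461
```

```bash
python3 - <<'E'
from h import *
s=sense();print(s['time_s'],s['tcp_pos'],s['wrist_force'],s['moment'])
c=cap('wrist','w3');c=cap('side','s3')
a=cv2.imread('pics/s3.png');cv2.imwrite('pics/s3z.png',cv2.resize(a[100:240,240:380],None,fx=4.2,fy=4.2,interpolation=cv2.INTER_CUBIC))
E
```

```text
3.625 [ 0.50101748 -0.17130791  0.18612976] [0.52472807 0.20786553 0.22529642] [ 0.00774222 -0.01164334  0.05477932]
```

View pics/s3z.png

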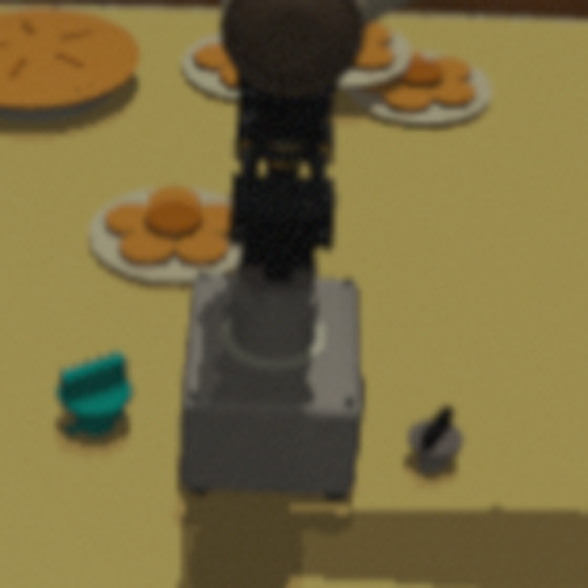

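View pics/w3.png

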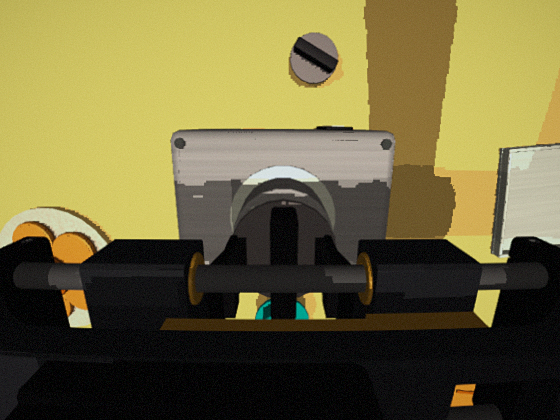

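Emit:
carry_out(steps=[[[0,0,0,0,0,0],[0,0,0,0,0,0],[0,0,0,0,0,0],[0,0,0,0,0,0],[0,0,0,0,0,0],[0,0,0,0,0,0]]], fingers=255)

```text
time_s: 4.47
tcp_pos: [0.5008, -0.1711, 0.1857]
ee_rot: [[0.018, 0.0, -1.0], [1.0, 0.0, 0.018], [0.0, -1.0, -0.0]]
wrist_force: [-0.2, 2.9, 2.6]
gripper_width: 0.16
```

Emit:
carry_out(steps=[[[0,0.03,-0.1,0,0,0],[0,0.03,-0.2,0,0,0],[0,0.03,-0.3,0,0,0],[0,0.03,-0.3,0,0,0],[0,0.03,-0.3,0,0,0]]])

```text
time_s: 5.1
tcp_pos: [0.5009, -0.1712, 0.1839]
ee_rot: [[0.018, 0.001, -1.0], [1.0, -0.001, 0.018], [-0.001, -1.0, -0.001]]
wrist_force: [-2.2, 2.1, 6.6]
gripper_width: 0.16
```

```bash
python3 -c "
from h import *
s=sense();print(s['time_s'],s['tcp_pos'],s['wrist_force'],s['moment'])"
```

```text
5.1 [ 0.50093902 -0.1711875   0.18386956] [-2.15908933  2.11518088  6.58441546] [ 0.65133014  0.69091223 -0.0527369 ]
```

Emit:
carry_out(steps=[[[0.1,0.03,-0.1,0,0,0],[0.1,0.03,-0.15,0,0,0],[0.1,0.03,-0.15,0,0,0],[0.1,0.03,-0.15,0,0,0]]])

```text
time_s: 5.6
tcp_pos: [0.5012, -0.171, 0.1823]
ee_rot: [[0.018, -0.001, -1.0], [1.0, -0.001, 0.018], [-0.001, -1.0, 0.001]]
wrist_force: [-4.0, 1.9, 8.5]
gripper_width: 0.161
```

```bash
python3 -c "
from h import *
s=sense();print(s['time_s'],s['tcp_pos'],s['wrist_force'],s['moment'])"
```

```text
5.6 [ 0.50118336 -0.17100383  0.18228011] [-3.99682833  1.9477092   8.48728061] [0.63108661 1.04172381 0.00798594]
```

Emit:
carry_out(steps=[[[-0.15,0.04,-0.1,0,0,0],[-0.15,0.04,-0.15,0,0,0],[-0.15,0.04,-0.15,0,0,0],[-0.15,0.04,-0.15,0,0,0]]])

```text
time_s: 6.1
tcp_pos: [0.5009, -0.1709, 0.1814]
ee_rot: [[0.017, 0.002, -1.0], [1.0, -0.002, 0.017], [-0.002, -1.0, -0.002]]
wrist_force: [-1.8, 1.3, 8.1]
gripper_width: 0.157
```

```bash
python3 -c "
from h import *
s=sense();print(s['time_s'],s['tcp_pos'],s['wrist_force'],s['moment'])"
```

```text
6.1 [ 0.5008737  -0.17088919  0.18141843] [-1.84928795  1.3159218   8.0814545 ] [0.25147521 0.6225981  0.04395583]
```

Emit:
carry_out(steps=[[[-0.05,0.04,-0.1,0,0,0],[-0.05,0.04,-0.2,0,0,0],[-0.05,0.04,-0.2,0,0,0],[-0.05,0.04,-0.2,0,0,0]]])

```text
time_s: 6.6
tcp_pos: [0.5008, -0.1708, 0.1798]
ee_rot: [[0.017, 0.003, -1.0], [1.0, -0.002, 0.017], [-0.002, -1.0, -0.003]]
wrist_force: [-1.4, 0.4, 9.0]
gripper_width: 0.157
```

```bash
python3 -c "
from h import *
s=sense();print(s['time_s'],s['tcp_pos'],s['wrist_force'],s['moment'])"
```

```text
6.6 [ 0.50083446 -0.17075837  0.17982541] [-1.35682556  0.36416335  8.98118955] [-0.00190719  0.57374578 -0.06186825]
```

Emit:
carry_out(steps=[[[-0.03,0,-0.1,0,0,0],[-0.03,0,-0.2,0,0,0],[-0.03,0,-0.2,0,0,0],[-0.03,0,-0.2,0,0,0]]])

```text
time_s: 7.1
tcp_pos: [0.5008, -0.1708, 0.1781]
ee_rot: [[0.017, 0.004, -1.0], [1.0, -0.002, 0.017], [-0.002, -1.0, -0.004]]
wrist_force: [-1.4, -0.2, 10.6]
gripper_width: 0.157
```

```bash
python3 -c "
from h import *
s=sense();print(s['time_s'],s['tcp_pos'],s['wrist_force'],s['moment'])"
```

```text
7.1 [ 0.50078926 -0.17079549  0.17807212] [-1.4094491  -0.170111   10.61065674] [ 0.02532534  0.52334334 -0.0015406 ]
```

Emit:
carry_out(steps=[[[-0.05,0,-0.1,0,0,0],[-0.05,0,-0.2,0,0,0],[-0.05,0,-0.2,0,0,0],[-0.05,0,-0.2,0,0,0]]])

```text
time_s: 7.6
tcp_pos: [0.5007, -0.1708, 0.1764]
ee_rot: [[0.017, 0.005, -1.0], [1.0, -0.003, 0.017], [-0.003, -1.0, -0.005]]
wrist_force: [-1.1, 0.8, 10.3]
gripper_width: 0.159
```

```bash
python3 -c "
from h import *
s=sense();print(s['time_s'],s['tcp_pos'],s['wrist_force'],s['moment'])"
```

```text
7.6 [ 0.50068991 -0.17079705  0.17640715] [-1.13625782  0.77707664 10.2521721 ] [ 0.09256703  0.41230087 -0.02119451]
```

Emit:
carry_out(steps=[[[-0.05,0,-0.1,0,0,0],[-0.05,0,-0.2,0,0,0],[-0.05,0,-0.2,0,0,0],[-0.05,0,-0.2,0,0,0]]])

```text
time_s: 8.1
tcp_pos: [0.5006, -0.1708, 0.1747]
ee_rot: [[0.017, 0.006, -1.0], [1.0, -0.003, 0.017], [-0.003, -1.0, -0.006]]
wrist_force: [-0.2, 0.2, 11.8]
gripper_width: 0.161
```

```bash
python3 -c "
from h import *
s=sense();print(s['time_s'],s['tcp_pos'],s['wrist_force'],s['moment'])"
```

```text
8.1 [ 0.5006225  -0.17081641  0.17473328] [-0.20096279  0.18075983 11.7576595 ] [ 0.15871933  0.41711378 -0.06607719]
```

Emit:
carry_out(steps=[[[-0.02,0,-0.1,0.002,0.004,0],[-0.02,0,-0.2,0.002,0.004,0],[-0.02,0,-0.2,0.002,0.004,0],[-0.02,0,-0.2,0.002,0.004,0]]])

```text
time_s: 8.6
tcp_pos: [0.5008, -0.1708, 0.1737]
ee_rot: [[0.016, 0.003, -1.0], [1.0, -0.001, 0.016], [-0.001, -1.0, -0.003]]
wrist_force: [-1.0, 2.8, 15.6]
gripper_width: 0.158
```

```bash
python3 -c "
from h import *
s=sense();print(s['time_s'],s['tcp_pos'],s['wrist_force'],s['moment'])"
```

```text
8.6 [ 0.5008187  -0.17084017  0.17369006] [-0.96284391  2.79282234 15.61777628] [0.38116104 0.59739169 0.01807864]
```

Emit:
carry_out(steps=[[[0,0.02,-0.08,0,0,0],[0,0.02,-0.08,0,0,0],[0,0.02,-0.08,0,0,0]]])

```text
time_s: 8.98
tcp_pos: [0.5008, -0.1708, 0.1734]
ee_rot: [[0.016, 0.003, -1.0], [1.0, -0.001, 0.016], [-0.001, -1.0, -0.003]]
wrist_force: [-3.1, 0.9, 17.9]
gripper_width: 0.159
```

```bash
python3 -c "
from h import *
s=sense();print(s['time_s'],s['tcp_pos'],s['wrist_force'],s['moment'])"
```

```text
8.975 [ 0.50083626 -0.17075465  0.17341249] [-3.13154753  0.87844909 17.9258408 ] [ 0.4042047   0.93646599 -0.01424135]
```

Emit:
carry_out(steps=[[[0,0,0,0,0,0.08],[0,0,0,0,0,0.16],[0,0,0,0,0,0.24],[0,0,0,0,0,0.3],[0,0,0,0,0,0.3]]])

```text
time_s: 9.6
tcp_pos: [0.5016, -0.1711, 0.1735]
ee_rot: [[-0.281, 0.005, -0.96], [0.96, -0.003, -0.281], [-0.005, -1.0, -0.004]]
wrist_force: [-1.0, -0.4, 16.4]
gripper_width: 0.161
```

```bash
python3 -c "
from h import *
s=sense();x=s['ee_rot'][:,0];print(s['time_s'],s['tcp_pos'],s['wrist_force'],s['moment'],np.degrees(np.arctan2(x[1],x[0])))"
```

```text
9.6 [ 0.50161829 -0.17107196  0.1735341 ] [-1.00577036 -0.3927646  16.38302855] [ 0.07070202  0.39450577 -0.04815526] 106.29187016011824
```

Emit:
carry_out(steps=[[[0,0,0,0,0,0.1],[0,0,0,0,0,0.2],[0,0,0,0,0,0.3],[0,0,0,0,0,0.4],[0,0,0,0,0,0.5],[0,0,0,0,0,0.6],[0,0,0,0,0,0.7],[0,0,0,0,0,0.7]]])

```text
time_s: 10.6
tcp_pos: [0.5026, -0.1709, 0.1737]
ee_rot: [[-0.833, 0.008, -0.553], [0.553, -0.006, -0.833], [-0.01, -1.0, 0.001]]
wrist_force: [-1.1, -0.3, 15.6]
gripper_width: 0.161
```

```bash
python3 -c "
from h import *
s=sense();x=s['ee_rot'][:,0];print(s['time_s'],s['tcp_pos'],s['wrist_force'],s['moment'],np.degrees(np.arctan2(x[1],x[0])))"
```

```text
10.6 [ 0.50255535 -0.17092006  0.17365593] [-1.05554698 -0.31106167 15.59229728] [ 0.2464682  -0.06561998  0.03688075] 146.42271039263755
```

Emit:
carry_out(steps=[[[0,0,0,0,0,0.07],[0,0,0,0,0,0.14],[0,0,0,0,0,0.215],[0,0,0,0,0,0.215],[0,0,0,0,0,0.215]]])

```text
time_s: 11.22
tcp_pos: [0.5027, -0.1708, 0.1737]
ee_rot: [[-0.932, 0.009, -0.363], [0.363, -0.007, -0.932], [-0.011, -1.0, 0.003]]
wrist_force: [0.7, 1.2, 16.0]
gripper_width: 0.159
```

```bash
python3 -c "
from h import *
s=sense();x=s['ee_rot'][:,0];print(s['time_s'],s['tcp_pos'],s['wrist_force'],s['moment'],np.degrees(np.arctan2(x[1],x[0])))"
```

```text
11.225 [ 0.50270976 -0.17082335  0.17366857] [ 0.7072094   1.23887705 16.01926893] [ 0.29373941 -0.11356058  0.06234104] 158.71115356701924
```

Emit:
carry_out(steps=[[[0,0,0.4,0,0,0],[0,0,0.8,0,0,0],[0,0,1.2,0,0,0],[0,0,1.6,0,0,0],[0,0,1.9,0,0,0],[0,0,1.9,0,0,0]]])

```text
time_s: 11.98
tcp_pos: [0.5001, -0.1701, 0.1891]
ee_rot: [[-0.931, 0.002, -0.365], [0.365, -0.004, -0.931], [-0.003, -1.0, 0.003]]
wrist_force: [3.5, -0.9, 4.6]
gripper_width: 0.156
```

```bash
python3 -c "
from h import *
s=sense();x=s['ee_rot'][:,0];print(s['time_s'],s['tcp_pos'],s['wrist_force'],s['moment'],np.degrees(np.arctan2(x[1],x[0])))"
```

```text
11.975 [ 0.50005874 -0.17009302  0.18908668] [ 3.53217927 -0.85943131  4.60988894] [-0.22266743 -1.0734921  -0.03188063] 158.59408713995938
```

Emit:
carry_out(steps=[[[0.1,-0.06,0.2,0,0,0],[0.1,-0.06,0.6,0,0,0],[0.1,-0.06,1.0,0,0,0],[0.1,-0.06,1.4,0,0,0],[0.1,-0.06,1.4,0,0,0]]])

```text
time_s: 12.6
tcp_pos: [0.4969, -0.17, 0.2002]
ee_rot: [[-0.931, -0.01, -0.366], [0.366, -0.002, -0.931], [0.008, -1.0, 0.005]]
wrist_force: [-0.5, 0.9, -1.7]
gripper_width: 0.158
```

```bash
python3 -c "
from h import *
s=sense();x=s['ee_rot'][:,0];print(s['time_s'],s['tcp_pos'],s['wrist_force'],s['moment'],np.degrees(np.arctan2(x[1],x[0])),s['joints'])"
```

```text
12.6 [ 0.49691285 -0.17002112  0.20022662] [-0.53030361  0.90338921 -1.67328566] [ 0.05753024  0.01940039 -0.01008274] 158.52923885805203 [ -1.10197102  14.35800871 -16.37011205   0.14360407 -59.81614498
 -20.44033442]
```

Emit:
carry_out(steps=[[[0,0,1,0,0,0],[0,0,3,0,0,0],[0,0,5,0,-0.01,0],[0,0,7,0,-0.01,0],[0,0,8,0,-0.01,0],[0,0,8,0,-0.01,0],[0,0,8,0,-0.01,0]]])

```text
time_s: 13.48
tcp_pos: [0.4986, -0.1701, 0.2809]
ee_rot: [[-0.931, 0.005, -0.366], [0.366, -0.003, -0.931], [-0.006, -1.0, 0.001]]
wrist_force: [0.4, 0.4, -1.1]
gripper_width: 0.157
```

```bash
python3 - <<'E'
from h import *
s=sense();x=s['ee_rot'][:,0];print(s['time_s'],s['tcp_pos'],s['ee_rot'][:,1],s['wrist_force'],s['moment'],np.degrees(np.arctan2(x[1],x[0])))
cap('side','s4');c=cap('wrist','w4')
a=cv2.imread('pics/s4.png');cv2.imwrite('pics/s4z.png',cv2.resize(a[60:300,230:390],None,fx=2.5,fy=2.5,interpolation=cv2.INTER_CUBIC))
E
```

```text
13.475 [ 0.49864995 -0.17012228  0.28088391] [ 0.00492771 -0.00253795 -0.99998464] [ 0.38544453  0.37247381 -1.05694863] [0.08931728 0.12620593 0.03846439] 158.55845940241556
```

View pics/s4z.png

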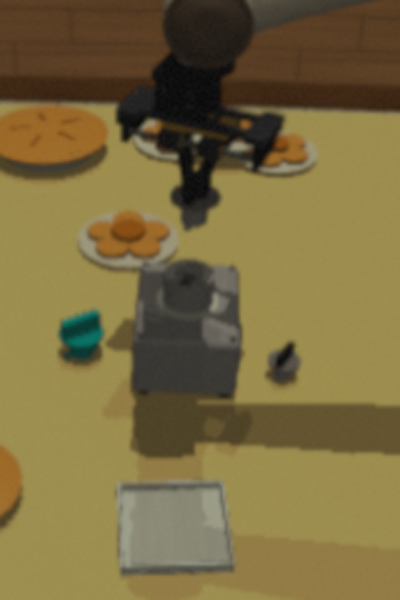

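View pics/w4.png

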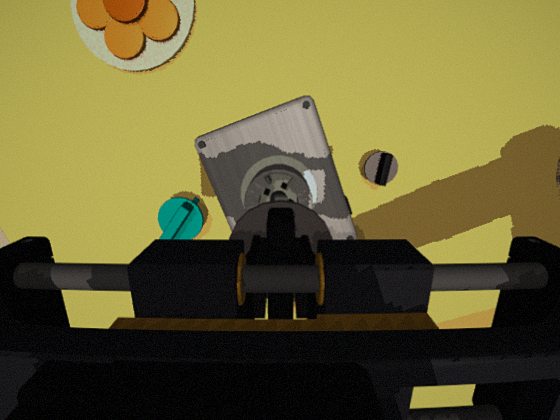

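```bash
python3 - <<'E'
from h import *
for fn,(x0,y0,x1,y1) in (('top0',(205,200,275,270)),('s4',(265,245,335,300))):
    c=load(fn);im=c['image'].astype(int);m=((im[:,:,2]>im[:,:,0]*.72)).astype(np.uint8)*255;mm=np.zeros_like(m);mm[y0:y1,x0:x1]=m[y0:y1,x0:x1]
    k=max(cv2.findContours(mm,0,1)[0],key=cv2.contourArea);q=cv2.approxPolyDP(k,5,True)[:,0];print(fn,q.tolist())
    for z in(.004,.016):
        Q=onz(c,q,z);print(z,Q[:,:2].round(3).tolist(),Q.mean(0))
E
```

```text
top0 [[259, 212], [216, 217], [221, 260], [263, 255]]
0.004 [[0.583, 0.094], [0.571, 0.223], [0.444, 0.208], [0.456, 0.084]] [0.51379569 0.15251435 0.004     ]
0.016 [[0.582, 0.093], [0.57, 0.221], [0.444, 0.206], [0.456, 0.083]] [0.51302886 0.15079928 0.016     ]
s4 [[277, 253], [279, 289], [322, 287], [318, 252]]
0.004 [[0.586, 0.082], [0.573, 0.22], [0.451, 0.207], [0.46, 0.072]] [0.51743901 0.14513037 0.004     ]
0.016 [[0.585, 0.093], [0.572, 0.229], [0.452, 0.217], [0.461, 0.083]] [0.51766015 0.15541795 0.016     ]
```

Emit:
carry_out(steps=[[[0.2,4,0,0,0,0],[0.4,8,0,0,0,0],[0.6,12,0,0,0,0],[0.8,16,0,0,0,0],[1.0,20,0,0,0,0],[1.2,24,0,0,0,0],[1.4,28,0,0,0,0],[1.5,30,0,0,0,0],[1.5,31.4,0,0,0,0],[1.5,31.4,0,0,0,0],[1.5,31.4,0,0,0,0]]])

```text
time_s: 14.95
tcp_pos: [0.5141, 0.1429, 0.2817]
ee_rot: [[-0.931, 0.006, -0.366], [0.366, -0.003, -0.931], [-0.007, -1.0, 0.001]]
wrist_force: [-0.1, -0.0, -1.6]
gripper_width: 0.16
```

```bash
python3 - <<'E'
from h import *
s=sense();x=s['ee_rot'][:,0];print(s['time_s'],s['tcp_pos'],s['ee_rot'][:,1],s['wrist_force'],np.degrees(np.arctan2(x[1],x[0])))
cap('side','s5');c=cap('wrist','w5');cap('top','t5')
a=cv2.imread('pics/s5.png')[100:340,210:370];b=cv2.imread('pics/w5.png')
o=np.zeros((420,800,3),np.uint8);o[:,:240]=cv2.resize(a,(240,360)) if 0 else cv2.resize(a,(240,420));o[:,240:]=b;cv2.imwrite('pics/c5.png',o)
E
```

```text
14.95 [0.51414284 0.14293824 0.28172845] [ 0.0064184  -0.00337025 -0.99997372] [-0.10437069 -0.02349764 -1.57528266] 158.5218022156736
```

View pics/c5.png

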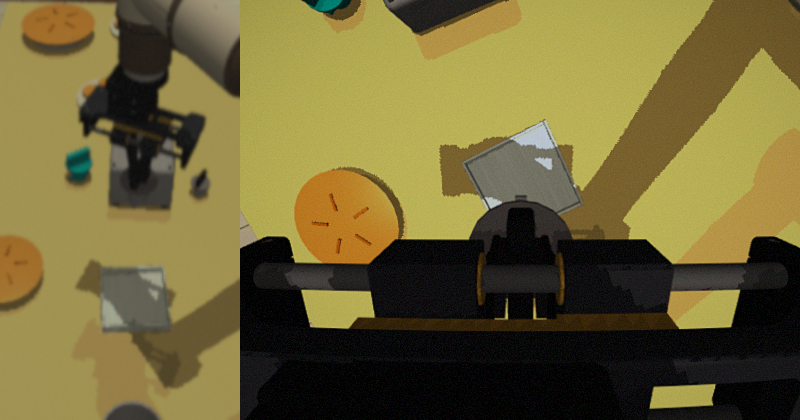

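Emit:
carry_out(steps=[[[0,0.3,-3,0,0,0],[0,0.6,-7,0,0,0],[0,0.6,-11,0,0,0],[0,0.6,-15,0,0,0],[0,0.6,-18,0,0,0],[0,0.6,-20,0,0.004,0],[0,0.6,-20.5,0,0.004,0],[0,0.6,-20.5,0,0.004,0],[0,0.6,-20.5,0,0.004,0]]])

```text
time_s: 16.23
tcp_pos: [0.515, 0.15, 0.0779]
ee_rot: [[-0.931, 0.005, -0.365], [0.365, -0.002, -0.931], [-0.005, -1.0, 0.0]]
wrist_force: [0.2, -0.2, -0.9]
gripper_width: 0.158
```

```bash
python3 - <<'E'
from h import *
s=sense();x=s['ee_rot'][:,0];print(s['time_s'],s['tcp_pos'],s['ee_rot'][:,1],s['wrist_force'],np.degrees(np.arctan2(x[1],x[0])))
cap('side','s6');c=cap('wrist','w6');
a=cv2.imread('pics/s6.png')[190:310,230:370];b=cv2.imread('pics/w6.png')[:300]
cv2.imwrite('pics/s6z.png',cv2.resize(a,None,fx=4,fy=4,interpolation=cv2.INTER_CUBIC))
E
```

```text
16.225 [0.51496446 0.15001253 0.07790868] [ 0.0048244  -0.00194542 -0.99998647] [ 0.20034771 -0.24197964 -0.9354916 ] 158.57254537953793
```

View pics/s6z.png

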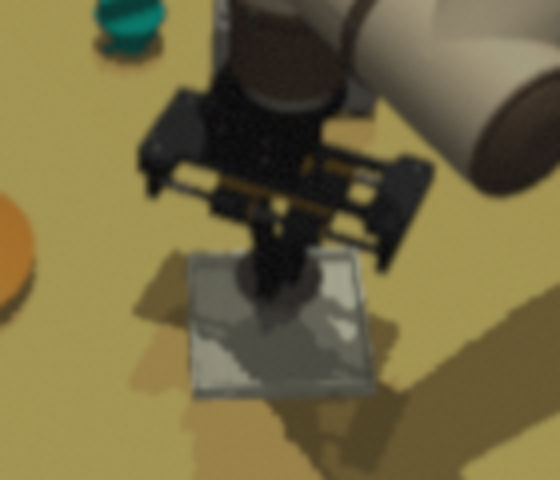

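View pics/w6.png

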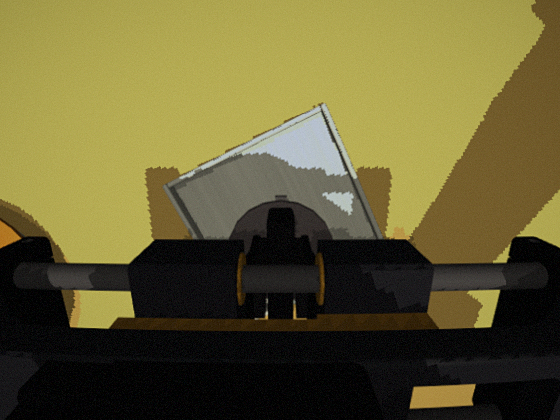

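Emit:
carry_out(steps=[[[0,0,-0.5,0,0.003,0],[0,0,-1.0,0,0.004,0],[0,0,-1.5,0,0.004,0],[0,0,-1.8,0,0.004,0],[0,0,-1.9,0,0.004,0],[0,0,-1.9,0,0.004,0]]])

```text
time_s: 17.08
tcp_pos: [0.5143, 0.1498, 0.0577]
ee_rot: [[-0.931, -0.001, -0.365], [0.365, -0.003, -0.931], [0.0, -1.0, 0.003]]
wrist_force: [0.5, -0.1, -1.1]
gripper_width: 0.156
```

```bash
python3 - <<'E'
from h import *
s=sense();print(s['time_s'],s['tcp_pos'],s['ee_rot'][:,1],s['wrist_force'],s['moment'])
E
```

```text
17.075 [0.51427676 0.14976053 0.05769526] [-0.00129866 -0.00310629 -0.99999433] [ 0.49860134 -0.14987477 -1.09395934] [0.01231102 0.04082493 0.00387519]
```

Emit:
carry_out(steps=[[[0,0,-0.1,0,0,0],[0,0,-0.2,0,0,0],[0,0,-0.2,0,0,0],[0,0,-0.2,0,0,0]]])

```text
time_s: 17.58
tcp_pos: [0.5144, 0.1498, 0.0571]
ee_rot: [[-0.931, -0.0, -0.365], [0.365, -0.003, -0.931], [-0.001, -1.0, 0.003]]
wrist_force: [-2.0, -0.8, 7.3]
gripper_width: 0.156
```

```bash
python3 - <<'E'
from h import *
s=sense();print(s['time_s'],s['tcp_pos'],s['ee_rot'][:,1],s['wrist_force'],s['moment'])
E
```

```text
17.575 [0.51444961 0.14980124 0.05709805] [-3.89796002e-04 -2.88991915e-03 -9.99995748e-01] [-1.99545948 -0.7534225   7.26465412] [-0.09681029  0.85582623  0.00984407]
```

Emit:
carry_out(steps=[[[0,0,0.1,0,0,0],[0,0,0.13,0,0,0],[0,0,0.13,0,0,0]]])

```text
time_s: 17.95
tcp_pos: [0.5144, 0.1498, 0.0571]
ee_rot: [[-0.931, -0.001, -0.365], [0.365, -0.003, -0.931], [-0.0, -1.0, 0.003]]
wrist_force: [-0.2, 0.4, 2.1]
gripper_width: 0.163
```

Emit:
carry_out(steps=[[[0,0,0,0,0,0],[0,0,0,0,0,0],[0,0,0,0,0,0],[0,0,0,0,0,0],[0,0,0,0,0,0]]], fingers=138)

```text
time_s: 18.58
tcp_pos: [0.5142, 0.1497, 0.057]
ee_rot: [[-0.931, -0.001, -0.365], [0.365, -0.003, -0.931], [0.0, -1.0, 0.003]]
wrist_force: [0.0, 0.6, -0.1]
gripper_width: 0.456
```

Emit:
carry_out(steps=[[[0,0,0.5,0,0,0],[0,0,1.5,0,0,0],[0,0,3,0,0,0],[0,0,5,0,0,0],[0,0,9,0,0,0],[0,0,14,0,0,0],[0,0,18,0,0,0],[0,-4,20,0,0,0],[0,-9,20,0,0,0],[0,-14,20,0,0,0],[0,-14,20,0,0,0],[0,-14,20,0,0,0]]])

```text
time_s: 20.08
tcp_pos: [0.5143, 0.0097, 0.2579]
ee_rot: [[-0.931, 0.0, -0.366], [0.366, -0.002, -0.931], [-0.001, -1.0, 0.002]]
wrist_force: [0.0, 1.2, 0.1]
gripper_width: 0.458
```

```bash
python3 - <<'E'
from h import *
s=sense();print(s['time_s'],s['tcp_pos'],s['wrist_force'],s['gripper_width'])
cap('side','s7');cap('top','t7');cap('wrist','w7')
a=cv2.imread('pics/s7.png')[190:310,230:370];b=cv2.imread('pics/t7.png')[170:290,190:300]
o=np.zeros((600,800,3),np.uint8);A=cv2.resize(a,None,fx=3,fy=3,interpolation=2);B=cv2.resize(b,None,fx=3,fy=3,interpolation=2)
o[:A.shape[0],:A.shape[1]]=A;o[:B.shape[0],440:440+B.shape[1]]=B;cv2.imwrite('pics/c7.png',o[:380])
E
```

```text
20.075 [0.51425931 0.0097228  0.25791509] [0.03753725 1.17092111 0.07459629] 0.45765613948856554
```

View pics/c7.png

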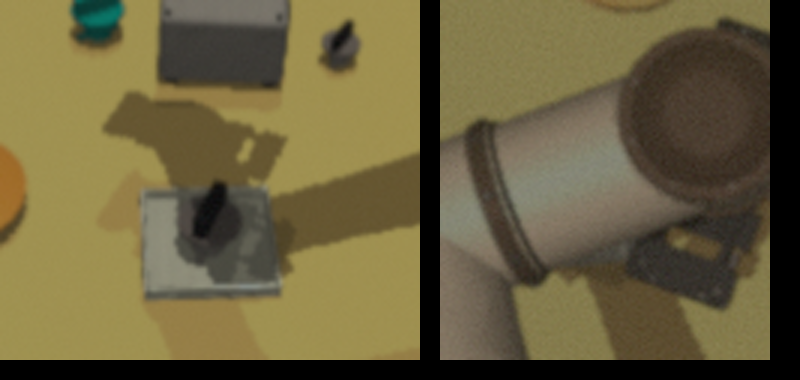

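View pics/s7.png

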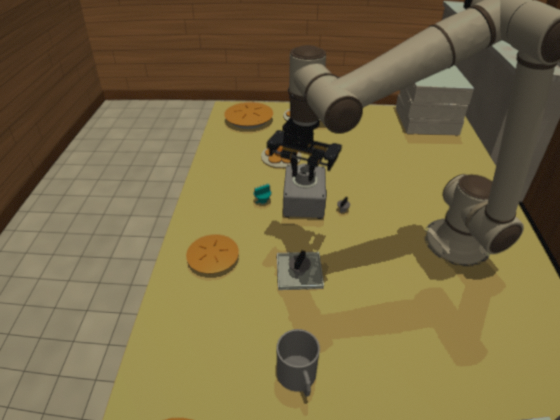

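```bash
python3 - <<'E'
from h import *
c=load('s7');print(proj(c,[[.514,.150,.068],[.514,.15,.042],[.514,.15,.004]]))
g=cv2.cvtColor(c['image'],cv2.COLOR_RGB2GRAY);m=np.zeros_like(g);m[245:275,285:315]=(g[245:275,285:315]<35)*255
k=max(cv2.findContours(m,0,1)[0],key=cv2.contourArea);print(cv2.boundingRect(k))
a=load('s3')['image'].astype(int);b=c['image'].astype(int)
for n,(x0,y0,x1,y1) in dict(jug=(270,325,325,400),pie=(185,232,242,275)).items():
    print(n,np.abs(a-b)[y0:y1,x0:x1].mean())
print(ticket.finish_job())
E
```

```text
[[300.86634544 256.17852405]
 [300.56454751 262.27125539]
 [300.13729921 270.85248912]]
(295, 251, 10, 18)
jug 2.898262626262626
pie 2.9927920576635385
the job is handed in; nothing more can be done
None
```

The filler cap is unlocked, lifted out, and standing upright with its grip up in the shallow tray. I handed the job in at about 20 s of the 67 s allowed; the hand-in gives no verdict.

- **Pressing:** I pinched the bar and pressed about 12.5 mm. The force climbed slowly from about 8 to 12 N, then steeply to 18 N, which was the buffer. No reading went above 18 N.
- **Turning and lifting:** I held the cap down and turned it about 69.6° anticlockwise, with almost no turning resistance. I then lifted it out and carried its weight (about 1.5 N).
- **Placing:** The cap touched the tray floor 0.6 mm above the height I expected. I eased off, let go and backed away, with forces close to zero.
- **Last checks:** The side picture shows the cap upright near the middle of the tray, with the bar where I calculated it should be. Picture differences on the jug and pie patches were about noise level. I did not measure the cookie plate, but the arm stayed clear of it.
- **What disagreed:**
  - The tray centre's y differed by about 10 mm between views. I used 0.150 m, which is within the roughly 29 mm of room the cap has on each side.
  - The tool drifted about 4 mm sideways and leaned up to 0.6° while the cap came free, with up to 3.5 N of side force. I corrected it during the lift.
  - In the last top picture the arm hid the tray, so only the side view confirms the final placement.

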